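Close the display panel cradle by one hole

ROBOT

A 6-joint arm with a two-finger parallel gripper is mounted at the origin on the work surface. World frame = base frame: x ahead of the robot, y to its left, z up, the work surface at z = 0. Lengths are in m, angles in rad, forces in N, time in s.
With the tool pointing down it reaches from about 0.4 to 0.825 m from the base axis. Payload 7 kg.
Tool frame: the origin (TCP) lies between the finger pads; the fingertips stand 8 mm ahead of it and the grasp point (between the pads) lies 11 mm behind it (arm.finger_overhang is the distance from the TCP to the fingertips, in m); z points along the fingers, y is the line along which they close (so a half turn about z gives the same grasp; the last joint's range is limited). The gripper opens to 88 mm and grips with 3 to 60 N. Pads are 19 mm wide; open, the fingers measure 130 mm over their backs; the gripper's body (78 mm by 193 mm) begins 47 mm behind the grasp point.
Start: joints at [1.633, 0.359, 0.012, 0, -1.224, -0.288], TCP at [0.151, 0.658, 0.235] pointing down, gripper open.
Joint ranges: [-3.07, 3.07], [-1.43, 2.12], [-1.02, 1.25], [-3.03, 1.67], [-3.05, -0], [-3.03, 3.03]. Speed limits (rad/s): [2.39, 2.39, 3.01, 3.14, 3.14, 3.14].

INTERFACE

Orientations are given as [roll, pitch, yaw] about the fixed x, y, z axes, in that order (R = Rz(yaw) Ry(pitch) Rx(roll)).
In Python, from station import arm gives the robot as it stands.
- The arm moves only by the tool move_arm, never from a script. Its argument "rows" is text: rows parted by semicolons, each of 7 numbers parted by spaces: the turn, a rotation vector about the tool's x, y, z in degrees, then the shift along the tool's x, y, z in m, then the finger opening in m, from 0 to 0.0876. A call has 1 to 8 rows; each row shifts and turns the commanded pose from where the row before left it, along the tool's axes as they then stand; what a row does not reach is not made up. A row lasts 1/8 s, in which the tool goes at most 62.5 mm and 10.7 degrees, less where a joint would pass 70% of its speed; a pose out of reach is approached as far as the arm can. A call is refused whole if a number of a shift passes 0.0625 or a number of a turn 10.7, either way. A call with a gripper value outside its range is refused whole. The fingers move at their own pace and stop on an object; "squeeze" is the grip in N (left out, the last holds). Time passes only in rows, so rows that do not move let the fingers close. It gives the time, the measured TCP pose, the force, the opening and the grip force at its end, in the units of the state.
- arm.get_state(): the state, without advancing time (a new reading comes with each control period).
- arm.grab_frame(name): name is "scene" or "side" or "wrist"; returns (picture, depth): 400x640x3 uint8, blue, green, red; 400x640 float32, m along the optical axis (not along the pixel's ray), 0 where there is no reading.
- arm.camera_model(name): a dict with "mtx" (3x3 intrinsics, pixels), "camera_from_world" (4x4, takes a point from world to camera coordinates); the wrist camera has in their place "mount" (4x4, takes a point from camera to tool coordinates, whose origin is the TCP and whose axes are the flange's). Camera axes: x right, y down, z forward; pixel columns grow to the right and rows downward; lengths in m; the calibration is good to about 2 mm. A picture is of the moment at which its call begins: read the wrist's pose just before it. camera_model takes no time and is no camera call.
- arm.job_done(): hands the job in; it is judged then, once.
The state is a dict: "t": time; "q": joint angles; "qd": joint speeds; "joint_efforts": joint torques, N m; "eef_pos": TCP position; "ee_rot": TCP orientation; "force": force on the tool from outside, world axes, zero at the start; "moment": the same for the moment, N m; "width": finger opening in m; "gripper_force": force on a finger pad.
Only numpy, scipy, OpenCV 4.12 (cv2) and the standard library are available. Lean on these libraries where they do the work, as an engineer would, in place of code of your own. Each camera call takes 0.05 s, during which the arm holds its last target. There are 200 camera calls.

TASK

The telescopic cradle that holds the bare display panel is one hole too wide. Press its spring snap button down until you feel its stop, firmly but without forcing it, slide the jaw towards the panel, and let the button snap fully up in the next window of the rail, so the jaw stands close to the panel's edge. Do not skip past that window, shove the panel or disturb the other things on the bench.

Things in the scene. Friction and masses are not known exactly. Their poses are not given: they have to be found in the camera images.
- cradle: panel cradle fixed to the bench: an aluminium rail along y, 214 mm long (y -107 to +107 mm), 60 mm wide (x -30 to +30), top 44 mm above the bench; a grey fixed jaw plate at y +108 to +120, 64 mm high; the panel lies behind the rail at x 34 to 174. Origin on the bench under the rail's middle; x across the rail to the panel, +y along it from sliding to fixed jaw (closing direction)
- next_window (a point): centre of the rail's middle window, at its top face; the button must end in it. The 4 mm thick top has three square windows (33 mm along, 34 across) at y = -60, 0, +60 mm of the cradle, joined by a slot 21 mm wide
- jaw_bar (a joint): travel of the telescoping bar with its sliding jaw, m: about 0 at the start (button in the outermost window), grows as the jaw closes (cradle's +y), 0.060 with the button centred in the next window, 0.120 in the last; 1.5 mm play either way in a window. Sliding resists with 5 N, about 0.5 N more while the button rubs under the rail
- jaw_push (a point): point on the outer face (facing the cradle's -y) of the grey sliding jaw plate, 50 mm above the bench, on the rail's centre line. The plate is 12 mm thick, from 6 to 64 mm above the bench, x -30 to +130 mm of the cradle; it moves with jaw_bar. The bench outside it is free
- snap_button (a joint): how far the button is pressed, m: 0 fully up, its 30 mm collar filling the window and locking the bar; Its lower stop lies somewhere between 0.005 and 0.012, different each time and slightly springy: feel for it. Beyond 0.004 the collar is under the top wall and the bar free to slide, the cap running in the slot; let go between windows it stays held under the wall at 0.004 and springs up by itself in the next window
- button_top (a point): centre of the flat top of the button's round steel cap, 18 mm across; it moves with jaw_bar. Fully up it is 57 mm above the bench, 13 mm above the rail's top; at its stop 1 to 8 mm proud. Its spring takes 2 N to start, 3.8 N at 12 mm. Held on its stop with 12 to 25 N the cap can be dragged along by friction; less slips over it, over 35 N bends it
- panel: bare display panel, 140 x 212 x 16 mm, 0.9 kg, grey metal back up, lying loose in the cradle on 12 mm rests between the jaws; origin under its centre, y along the rail. Once the jaw is at 0.060 about 5 mm of air is left between it and the panel
- main_board: green circuit board, 85 x 120 mm, about 20 mm high with its parts, lying on the panel; origin under its centre. A bystander
- screwdriver: screwdriver lying on the bench in front of the rail (robot side), along it; origin under its middle. A bystander
- speaker: black speaker box from a television, 60 x 134 x 45 mm, on the bench just beyond the fixed jaw; origin under its centre. A bystander
- screw_jar: clear closed jar, 60 mm across, 70 mm high; origin under its centre. A bystander
- spool: grey plastic spool, 60 mm across, 46 mm high, standing on end; origin under its centre. A bystander
- cleaner: white bottle, 56 mm across, 130 mm high; origin under its centre. A bystander
- power_board: green circuit board, 100 x 140 mm, lying on the bench at the left; origin under its centre. A bystander

How it is judged:
On the way, in this order (a step that is already met when the one before it is completed fails the run):
1. the snap button is pressed down, clear of the first window (value of joint snap_button above 0.0045 m and value of joint jaw_bar below 0.004 m), for 0.03 s.
2. the bar has slid out of the first window, with the button held down (value of joint jaw_bar between 0.015 and 0.055 m and value of joint snap_button above 0.0025 m), for 0.03 s.
At the end, for the whole second after the job is handed in: The jaw bar stands in the next window (travel 60 mm within 3.5 mm) at rest, the button is fully up (within 1.2 mm), and the panel lies flat in the cradle within 6 mm of where it was (value of joint jaw_bar between 0.0565 and 0.0635 m and value of joint snap_button below 0.0012 m and velocity of joint jaw_bar between -0.005 and 0.005 m/s and distance of panel from where it was at the start of the episode below 0.006 m and angle between panel's own z axis and vertical below 0.03 rad and linear speed of panel below 0.01 m/s); the robot touches nothing.
It fails at once if the button is forced (pressed with more than 35 N) (contact force between the fingers and snap_button above 35 N).
It fails at once if the bar goes past the next window (value of joint jaw_bar above 0.068 m).
It fails at once if the panel is shoved by more than 10 mm (distance of panel from where it was at the start of the episode above 0.01 m).
It fails at once if a bystander is disturbed (moved by more than 30 mm) (distance of any of main_board, screwdriver, speaker, screw_jar, spool, cleaner, power_board from where it was at the start of the episode above 0.03 m).
It also fails if it takes over 42 s, if anything falls off the work surface, if the arm or the gripper's body presses on something with over 40 N, if the wrist force passes 120 N, or if a joint passes its speed limit or range.

## Working session

There is one attempt and no reset: what is moved stays moved. The work goes in short steps, Python scripts to look and compute and a tool call to move; the robot and the scene stay as the last step left them, time stands still between calls to the robot, and variables do not carry over. Pictures are saved under pics/ and viewed, at most 10 in all, crops included, and the job is handed in when it is done.

Besides the shell and the picture viewer there is one more tool, called after "Emit:" in YAML: its name, and indented under it one key for each argument. move_arm: Moves the arm, as the interface text tells. Its arguments: {"type":"object","properties":{"rows":{"type":"string"},"squeeze":{"type":"number"}},"required":["rows"]}

```bash
mkdir -p pics; cat > h.py <<'E'
import numpy as np, cv2
from station import arm
def cloud(name):
    s=arm.get_state(); im,d=arm.grab_frame(name); m=arm.camera_model(name)
    K=np.array(m["mtx"]); v,u=np.mgrid[0:400,0:640]
    P=np.stack([(u-K[0,2])/K[0,0]*d,(v-K[1,2])/K[1,1]*d,d,np.ones_like(d)],-1)
    if name=="wrist":
        from scipy.spatial.transform import Rotation as R
        T=np.eye(4); T[:3,:3]=R.from_euler('xyz',s["ee_rot"]).as_matrix(); T[:3,3]=s["eef_pos"]; T=T@np.array(m["mount"])
    else: T=np.linalg.inv(np.array(m["camera_from_world"]))
    W=(P@T.T)[...,:3]; W[d==0]=np.nan
    return im,W
E
python3 - <<'E'
from h import *
print({k:np.round(v,3) for k,v in arm.get_state().items()})
for n in ["scene","side"]:
    im,W=cloud(n); cv2.imwrite(f"pics/{n}1.png",im); np.save(n+".npy",W)
E
```

```text
{'t': np.float64(0.0), 'q': array([ 1.633,  0.359,  0.011, -0.   , -1.224, -0.288]), 'qd': array([-0.001, -0.002,  0.   ,  0.001,  0.003, -0.   ]), 'joint_efforts': array([ 0.0000e+00, -5.8271e+01,  2.9305e+01,  6.9970e+00,  7.0000e-03,
       -0.0000e+00]), 'eef_pos': array([0.151, 0.657, 0.234]), 'ee_rot': array([ 3.14 , -0.   , -0.226]), 'force': array([-0.092, -0.048, -0.184]), 'moment': array([ 0.034, -0.017, -0.013]), 'gripper_force': np.float64(0.0), 'width': np.float64(0.088)}
```

View pics/scene1.png

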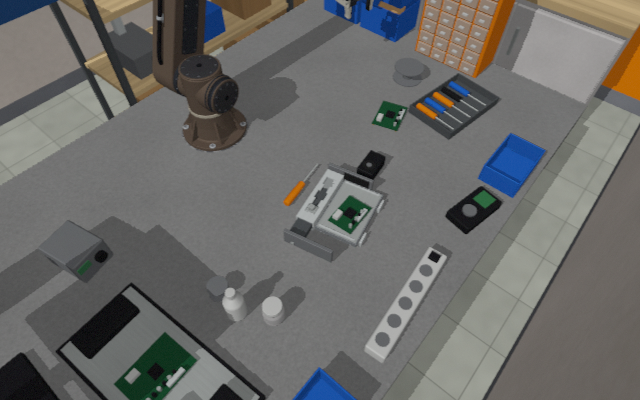

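View pics/side1.png

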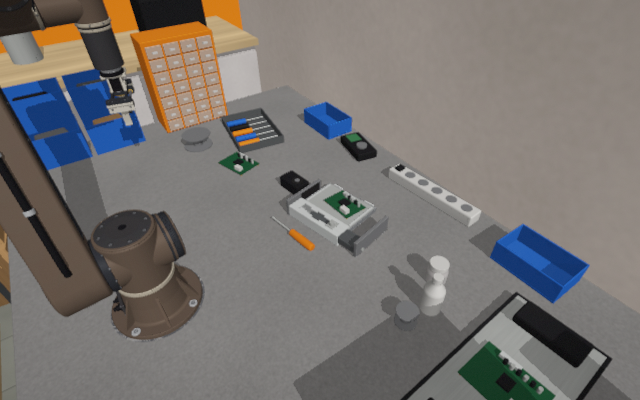

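The scene view shows the rail from about (303,225) to (330,178), the sliding jaw at (310,240), and the panel with its green board at (350,213). The speaker sits behind the fixed jaw at (371,163). The side view shows the rail at (320,213) and the sliding jaw at (365,235).

```bash
python3 - <<'E'
from h import *
for n,b in [("scene",(270,150,400,270)),("side",(260,165,400,260))]:
    W=np.load(n+".npy"); x0,y0,x1,y1=b
    Z=W[y0:y1,x0:x1]; P=Z.reshape(-1,3)
    for lo,hi in [(.037,.050),(.051,.060),(.0605,.07)]:
        Q=P[(P[:,2]>lo)&(P[:,2]<hi)]
        if len(Q)>5: print(n,lo,len(Q),Q.mean(0).round(3),cv2.minAreaRect(Q[:,:2].astype(np.float32)*1000))
    for u,v in ([(310,240),(350,213),(371,163),(321,192),(330,178),(303,225)] if n=="scene" else [(320,213),(365,235),(345,205),(295,182)]): print(u,v,W[v,u].round(3))
    im=cv2.imread(f"pics/{n}1.png")[y0:y1,x0:x1]; cv2.imwrite(f"pics/{n}c.png",cv2.resize(im,None,fx=5,fy=5,interpolation=cv2.INTER_CUBIC))
E
```

```text
scene 0.037 1990 [0.568 0.022 0.043] ((578.8135375976562, 40.16560363769531), (191.95452880859375, 440.175537109375), 11.962471008300781)
scene 0.051 247 [ 0.583 -0.011  0.055] ((579.591552734375, 22.369735717773438), (175.00033569335938, 405.49554443359375), 13.096192359924316)
scene 0.0605 359 [ 0.585 -0.049  0.064] ((578.7771606445312, -28.51373291015625), (159.02157592773438, 307.3086853027344), 12.656238555908203)
310 240 [ 0.615 -0.165  0.063]
350 213 [ 0.637 -0.003  0.043]
371 163 [0.569 0.199 0.052]
321 192 [0.514 0.004 0.039]
330 178 [0.485 0.086 0.01 ]
303 225 [ 0.555 -0.129  0.04 ]
side 0.037 1800 [0.572 0.01  0.043] ((631.0343017578125, -10.6060791015625), (413.9699401855469, 441.8238220214844), 59.1800422668457)
side 0.051 222 [ 0.599 -0.018  0.055] ((636.044189453125, -28.93524169921875), (386.0990905761719, 434.5335998535156), 61.979820251464844)
side 0.0605 302 [ 0.58  -0.05   0.064] ((705.9476928710938, -0.64727783203125), (422.1929016113281, 307.5380859375), 12.828210830688477)
320 213 [0.539 0.003 0.038]
365 235 [ 0.577 -0.181  0.065]
345 205 [ 0.628 -0.017  0.042]
295 182 [0.553 0.181 0.05 ]
```

View pics/scenec.png

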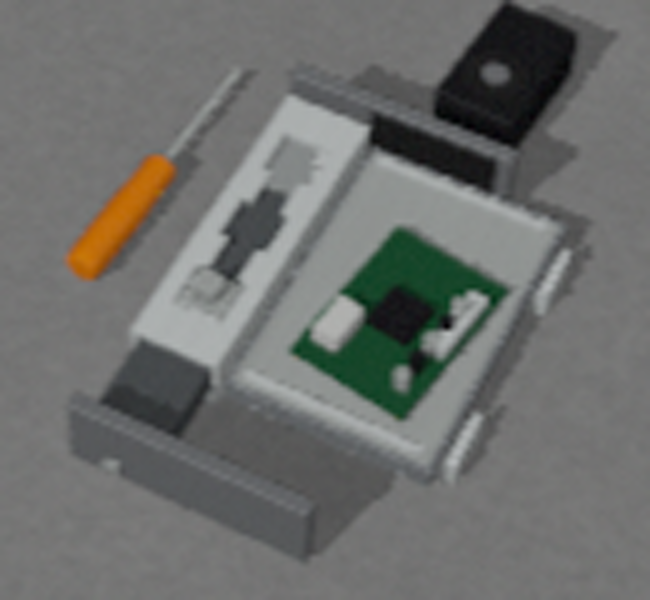

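The crop shows the button in the outermost window at about crop (210,285), i.e. scene pixel (312,207). The middle window is at crop (250,225) and the sliding jaw outer face at crop (190,480). Cradle yaw is about 12.5°. I'll bring the wrist camera over it next.

Emit:
move_arm:
  rows: "0 0 0 0.036 0.0415 0 0; 0 0 0 0.036 0.0415 0 0; 0 0 0 0.036 0.0415 0 0; 0 0 0 0.036 0.0415 0 0; 0 0 0 0.036 0.0415 0 0; 0 0 0 0.036 0.0415 0 0; 0 0 0 0.036 0.0415 0 0; 0 0 0 0.036 0.0415 0 0"
  squeeze: 20

```text
t: 1.1
eef_pos: [0.3578, 0.268, 0.2346]
ee_rot: [-3.141, 0.0, -0.225]
force: [0.9, 0.4, -0.1]
width: 0.0128
gripper_force: 0.0
```

```bash
python3 - <<'E'
from h import *
m=arm.camera_model("wrist"); print(np.round(m["mtx"],1),np.round(m["mount"],3))
s=arm.get_state(); print(s["eef_pos"],s["ee_rot"])
W=np.load("scene.npy"); print([W[v,u].round(3) for u,v in [(312,206),(312,205),(313,206),(311,206),(320,195),(312,207)]])
E
```

```text
[[328.7   0.  318.4]
 [  0.  328.7 202.6]
 [  0.    0.    1. ]] [[ 0.    -0.953 -0.302  0.083]
 [ 1.     0.    -0.    -0.001]
 [ 0.    -0.302  0.953 -0.15 ]
 [ 0.     0.     0.     1.   ]]
[0.35782961 0.2680267  0.2345707 ] [-3.14142479e+00  1.93104321e-05 -2.25335479e-01]
[array([ 0.537, -0.067,  0.057]), array([ 0.535, -0.064,  0.058]), array([ 0.541, -0.066,  0.06 ]), array([ 0.533, -0.067,  0.053]), array([ 0.517, -0.005,  0.034]), array([ 0.539, -0.069,  0.055])]
```

Emit:
move_arm:
  rows: "0 0 0 0.0406 0.0451 0 0; 0 0 0 0.0406 0.0451 0 0; 0 0 0 0.0406 0.0451 0 0; 0 0 0 0.0406 0.0451 0 0; 0 0 0 0.0406 0.0451 0 0; 0 0 0 0.0406 0.0451 0 0; 0 0 -8.5 0 0 0.015 0; 0 0 -8.5 0 0 0.015 0"

```text
t: 2.1
eef_pos: [0.5342, -0.0497, 0.2035]
ee_rot: [-3.142, 0.001, 0.073]
force: [-0.7, -0.4, 0.3]
width: 0.0002
gripper_force: 0.0
```

Emit:
move_arm:
  rows: "0 0 -8.4 0 0 0 0; 0 0 0 0 0 0 0; 0 0 0 0 0 0 0"

```text
t: 2.48
eef_pos: [0.5344, -0.0484, 0.2046]
ee_rot: [-3.142, -0.0, 0.214]
force: [-0.6, 0.7, 0.3]
width: 0.0004
gripper_force: 0.0
```

```bash
python3 - <<'E'
from h import *
s=arm.get_state(); print(s["eef_pos"],s["ee_rot"],s["force"],s["width"])
im,W=cloud("wrist"); cv2.imwrite("pics/w1.png",im); np.save("w1.npy",W)
E
```

```text
[ 0.53436471 -0.04838425  0.20464998] [-3.14156298e+00 -1.71163352e-04  2.14480849e-01] [-0.56995235  0.71518753  0.2860068 ] 0.00044115923944630273
```

View pics/w1.png

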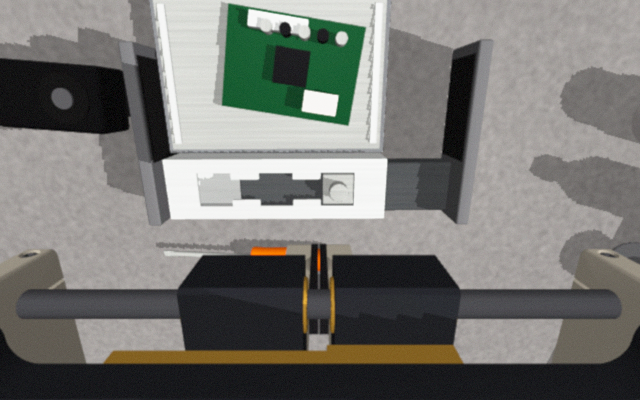

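The wrist view is well aligned: cap at about (339,188), middle window at (275,188), rail spanning columns 165–386, and sliding jaw at (470,130). The screwdriver sits below the fingers at (255,250). Now I'll measure.

```bash
cat >> h.py <<'E'
def meas(W):
    A=W.reshape(-1,3); o={}
    C=W[165:215,300:375].reshape(-1,3); C=C[(C[:,2]>.050)&(C[:,2]<.062)]
    return C
E
python3 - <<'E'
from h import *
W=np.load("w1.npy"); C=meas(W)
print("cap",len(C),np.median(C,0).round(4),cv2.minEnclosingCircle((C[:,:2]*1000).astype(np.float32)))
R=W[155:222,155:395].reshape(-1,3); R=R[(R[:,2]>.040)&(R[:,2]<.048)]
print("rail z",np.median(R[:,2]),cv2.minAreaRect((R[:,:2]*1000).astype(np.float32)))
J=W[35:225,435:495].reshape(-1,3); J=J[(J[:,2]>.058)&(J[:,2]<.07)]
print("jaw",np.median(J[:,2]),cv2.minAreaRect((J[:,:2]*1000).astype(np.float32)))
J=W[35:225,115:170].reshape(-1,3); J=J[(J[:,2]>.058)&(J[:,2]<.07)]
print("fix",np.median(J[:,2]),cv2.minAreaRect((J[:,:2]*1000).astype(np.float32)))
s=W[185:192,325:355,2]; print(np.round(s[3]*1000))
E
```

```text
cap 289 [ 0.5377 -0.0663  0.0566] ((536.99169921875, -66.71397399902344), 8.931934356689453)
rail z 0.04356022833358525 ((523.8549194335938, -6.691627502441406), (64.44355773925781, 216.715087890625), 11.470038414001465)
jaw 0.06333040482426494 ((611.2171630859375, -169.62112426757812), (158.8659210205078, 13.632377624511719), 12.343551635742188)
fix 0.06328466388610965 ((548.3441162109375, 113.59246826171875), (158.1136932373047, 14.01901626586914), 12.528061866760254)
[43. 44. 44. 43. 45. 54. 56. 57. 57. 57. 57. 57. 56. 56. 58. 56. 55. 56.
 57. 57. 57. 56. 44. 44. 43. 44. 44. 42. 36. 43.]
```

Emit:
move_arm:
  rows: "0 0 0 -0.0013 0.0182 0 0; 0 0 0 0 0 0.05 0; 0 0 0 0 0 0.05 0; 0 0 0 0 0 0.03 0; 0 0 0 0 0 0.003 0; 0 0 0 0 0 0 0; 0 0 0 0 0 0 0"

```text
t: 3.4
eef_pos: [0.5381, -0.0665, 0.0731]
ee_rot: [3.141, -0.003, 0.218]
force: [-0.2, -0.5, -0.1]
width: 0.0003
gripper_force: 0.0
```

Emit:
move_arm:
  rows: "0 0 0 0 0 0.003 0; 0 0 0 0 0 0.003 0; 0 0 0 0 0 0 0"

```text
t: 3.78
eef_pos: [0.5368, -0.0665, 0.0654]
ee_rot: [-3.142, 0.0, 0.218]
force: [0.2, -0.7, -0.3]
width: 0.0005
gripper_force: 0.0
```

Emit:
move_arm:
  rows: "0 0 0 0 0 0.0015 0; 0 0 0 0 0 0.0015 0; 0 0 0 0 0 0.001 0; 0 0 0 0 0 0 0"

```text
t: 4.28
eef_pos: [0.537, -0.0665, 0.0615]
ee_rot: [3.142, 0.0, 0.218]
force: [-1.5, -0.1, 2.5]
width: 0.0005
gripper_force: 1.1
```

Emit:
move_arm:
  rows: "0 0 0 0 0 0.001 0; 0 0 0 0 0 0 0"

```text
t: 4.53
eef_pos: [0.537, -0.0665, 0.0605]
ee_rot: [3.142, 0.0, 0.218]
force: [-1.6, 0.1, 2.0]
width: 0.0003
gripper_force: 1.2
```

Emit:
move_arm:
  rows: "0 0 0 0 0 0.001 0; 0 0 0 0 0 0 0"

```text
t: 4.78
eef_pos: [0.537, -0.0665, 0.0595]
ee_rot: [3.142, 0.0, 0.218]
force: [-1.5, 0.5, 2.5]
width: 0.0009
gripper_force: 1.2
```

Emit:
move_arm:
  rows: "0 0 0 0 0 0.0005 0; 0 0 0 0 0 0 0"

```text
t: 5.03
eef_pos: [0.537, -0.0665, 0.0591]
ee_rot: [-3.142, -0.0, 0.217]
force: [-0.9, 0.2, 3.1]
width: 0.0001
gripper_force: 1.3
```

Emit:
move_arm:
  rows: "0 0 0 0 0 0.0005 0; 0 0 0 0 0 0 0"

```text
t: 5.28
eef_pos: [0.537, -0.0665, 0.0585]
ee_rot: [3.142, 0.0, 0.218]
force: [-1.1, 0.1, 2.6]
width: 0.0003
gripper_force: 1.3
```

Emit:
move_arm:
  rows: "0 0 0 0 0 0.0005 0; 0 0 0 0 0 0 0"

```text
t: 5.52
eef_pos: [0.537, -0.0666, 0.058]
ee_rot: [-3.142, 0.0, 0.217]
force: [-1.4, -0.2, 2.7]
width: 0.0008
gripper_force: 1.3
```

Emit:
move_arm:
  rows: "0 0 0 0 0 0.0005 0; 0 0 0 0 0 0 0"

```text
t: 5.78
eef_pos: [0.537, -0.0666, 0.0575]
ee_rot: [3.142, 0.0, 0.217]
force: [-1.4, 0.8, 3.4]
width: 0.0001
gripper_force: 1.4
```

Emit:
move_arm:
  rows: "0 0 0 0 0 0.0005 0; 0 0 0 0 0 0 0"

```text
t: 6.02
eef_pos: [0.537, -0.0665, 0.0571]
ee_rot: [3.142, -0.0, 0.218]
force: [-0.4, 0.5, 2.8]
width: 0.0006
gripper_force: 1.4
```

Emit:
move_arm:
  rows: "0 0 0 0 0 0.0005 0; 0 0 0 0 0 0 0"

```text
t: 6.28
eef_pos: [0.537, -0.0665, 0.0565]
ee_rot: [-3.142, 0.0, 0.218]
force: [-0.6, 0.8, 2.6]
width: 0.0004
gripper_force: 1.5
```

Emit:
move_arm:
  rows: "0 0 0 0 0 0.0005 0; 0 0 0 0 0 0 0"

```text
t: 6.52
eef_pos: [0.537, -0.0665, 0.0563]
ee_rot: [3.141, -0.0, 0.218]
force: [-1.7, 1.0, 6.6]
width: 0.0005
gripper_force: 3.0
```

Emit:
move_arm:
  rows: "0 0 0 0 0 0.0005 0; 0 0 0 0 0 0 0"

```text
t: 6.78
eef_pos: [0.537, -0.0665, 0.0563]
ee_rot: [3.141, -0.0, 0.218]
force: [-3.7, 2.0, 10.3]
width: 0.0003
gripper_force: 5.3
```

Emit:
move_arm:
  rows: "0 0 0 0 0 0.0005 0; 0 0 0 0 0 0 0"

```text
t: 7.02
eef_pos: [0.5371, -0.0665, 0.0562]
ee_rot: [3.141, -0.0, 0.218]
force: [-6.6, 1.5, 15.3]
width: 0.0003
gripper_force: 7.6
```

Emit:
move_arm:
  rows: "0 0 0 -0.0005 0 0.0003 0; 0 0 0 0 0 0 0"

```text
t: 7.28
eef_pos: [0.537, -0.0666, 0.0562]
ee_rot: [3.141, -0.001, 0.218]
force: [-5.0, 2.4, 15.1]
width: 0.0003
gripper_force: 8.2
```

Emit:
move_arm:
  rows: "0 0 0 0 -0.001 0 0; 0 0 0 0 -0.002 0 0; 0 0 0 0 0 0 0"

```text
t: 7.65
eef_pos: [0.5366, -0.0645, 0.0562]
ee_rot: [3.14, -0.001, 0.218]
force: [-2.7, -3.6, 15.4]
width: 0.0003
gripper_force: 7.2
```

Emit:
move_arm:
  rows: "0 0 0 0 -0.001 0.0003 0; 0 0 0 0 -0.002 0 0; 0 0 0 0 -0.002 0 0; 0 0 0 0 -0.002 0 0; 0 0 0 0 0 0 0"

```text
t: 8.28
eef_pos: [0.5351, -0.0578, 0.0562]
ee_rot: [3.14, -0.001, 0.219]
force: [-4.3, -4.6, 17.2]
width: 0.0006
gripper_force: 8.6
```

```bash
cat >> h.py <<'E'
def jaw(n="wrist"):
    im,W=cloud(n); A=W.reshape(-1,3); c=np.array([.5238,-.0067]); a=np.radians(12.4)
    y=(A[:,:2]-c)@[-np.sin(a),np.cos(a)]; x=(A[:,:2]-c)@[np.cos(a),np.sin(a)]
    k=(A[:,2]>.058)&(A[:,2]<.068)&(x>-20e-3)&(x<.12)&(y<-.105)&(y>-.2)
    return im,W,k.sum(),np.nanmedian(y[k])*1000
E
python3 - <<'E'
from h import *
s=arm.get_state(); print(s["force"].round(1),s["eef_pos"])
A=np.load("w1.npy").reshape(-1,3); c=np.array([.5238,-.0067]); a=np.radians(12.4)
def f(A):
    y=(A[:,:2]-c)@[-np.sin(a),np.cos(a)]; x=(A[:,:2]-c)@[np.cos(a),np.sin(a)]
    k=(A[:,2]>.058)&(A[:,2]<.068)&(x>-20e-3)&(x<.12)&(y<-.105)&(y>-.2); return k.sum(),np.nanmedian(y[k])*1000
print("w0",f(A)); 
for n in ["scene","side"]:
    print(n,f(np.load(n+".npy").reshape(-1,3)),jaw(n)[2:])
im,W,k,y=jaw(); print("wrist",k,y)
E
```

```text
[-4.3 -4.6 17.2] [ 0.53511556 -0.05777194  0.05618609]
w0 (np.int64(2596), np.float64(-176.5727307811723))
scene (np.int64(194), np.float64(-179.37161143919232)) (np.int64(200), np.float64(-170.93609286523898))
side (np.int64(158), np.float64(-181.93764030838676)) (np.int64(154), np.float64(-173.80614587479926))
wrist 10440 -166.63261021242064
```

The jaw has moved about 8.4 mm with the tool, so the cap is being dragged without slipping. I'll keep going.

Emit:
move_arm:
  rows: "0 0 0 0 -0.002 0 0; 0 0 0 0 -0.003 0 0; 0 0 0 0 -0.003 0 0; 0 0 0 0 -0.003 0 0; 0 0 0 0 -0.003 0 0; 0 0 0 0 -0.003 0 0; 0 0 0 0 -0.003 0 0; 0 0 0 0 0 0 0"

```text
t: 9.43
eef_pos: [0.5307, -0.038, 0.0562]
ee_rot: [3.14, -0.001, 0.219]
force: [-4.7, -3.7, 17.3]
width: -0.0001
gripper_force: 9.0
```

```bash
python3 - <<'E'
from h import *
for n in ["scene","side","wrist"]: print(n,jaw(n)[2:])
E
```

```text
scene (np.int64(193), np.float64(-150.57406185629074))
side (np.int64(153), np.float64(-153.20742499364036))
wrist (np.int64(10435), np.float64(-146.3985964087942))
```

Emit:
move_arm:
  rows: "0 0 0 0 -0.003 0 0; 0 0 0 0 -0.004 0 0; 0 0 0 0 -0.004 0 0; 0 0 0 0 -0.004 0 0; 0 0 0 0 -0.004 0 0; 0 0 0 0 -0.004 0 0; 0 0 0 0 -0.003 0 0; 0 0 0 0 0 0 0"

```text
t: 10.58
eef_pos: [0.5251, -0.0126, 0.0561]
ee_rot: [3.14, -0.001, 0.218]
force: [-5.2, -4.7, 18.5]
width: 0.0003
gripper_force: 9.4
```

```bash
python3 - <<'E'
from h import *
for n in ["scene","side","wrist"]: print(n,jaw(n)[2:])
E
```

```text
scene (np.int64(183), np.float64(-124.9544694890816))
side (np.int64(149), np.float64(-127.08535512467623))
wrist (np.int64(10429), np.float64(-120.32101460738386))
```

Emit:
move_arm:
  rows: "0 0 0 0 -0.002 0 0; 0 0 0 0 -0.002 0 0; 0 0 0 0 -0.001 0 0; 0 0 0 0 0 0 0"

```text
t: 11.22
eef_pos: [0.524, -0.0079, 0.0562]
ee_rot: [3.14, -0.001, 0.218]
force: [-4.5, -4.9, 19.4]
width: 0.0006
gripper_force: 9.2
```

```bash
python3 - <<'E'
from h import *
for n in ["scene","side","wrist"]: print(n,jaw(n)[2:])
E
```

```text
scene (np.int64(193), np.float64(-120.33004027895689))
side (np.int64(152), np.float64(-122.28005128302625))
wrist (np.int64(10396), np.float64(-115.64573783042326))
```

Emit:
move_arm:
  rows: "0 0 0 0 0 -0.002 0; 0 0 0 0 0 -0.001 0; 0 0 0 0 0 -0.002 0; 0 0 0 0 0 -0.002 0; 0 0 0 0 0 0 0"

```text
t: 12.0
eef_pos: [0.5236, -0.0069, 0.0616]
ee_rot: [-3.142, -0.001, 0.218]
force: [1.1, -1.0, 1.6]
width: 0.0006
gripper_force: 1.1
```

Emit:
move_arm:
  rows: "0 0 0 0 0 -0.003 0; 0 0 0 0 0 -0.02 0; 0 0 0 0 0 -0.05 0; 0 0 0 0 0 -0.06 0; 0 0 0 0 0 0 0; 0 0 0 0 0 0 0"

```text
t: 12.75
eef_pos: [0.5225, -0.0069, 0.1941]
ee_rot: [-3.141, 0.001, 0.217]
force: [0.0, 0.3, -0.8]
width: 0.0007
gripper_force: 0.0
```

```bash
python3 - <<'E'
from h import *
for n in ["scene","side"]: print(n,jaw(n)[2:])
im,W,k,y=jaw(); print("wrist",k,y,arm.get_state()["eef_pos"]); cv2.imwrite("pics/w2.png",im)
C=W[150:230,230:390].reshape(-1,3); C=C[(C[:,2]>.048)&(C[:,2]<.062)]
print("cap",len(C),np.median(C,0).round(4))
E
```

```text
scene (np.int64(187), np.float64(-120.01962295045246))
side (np.int64(152), np.float64(-122.49124719315466))
wrist 2799 -116.86782939503487 [ 0.52235469 -0.00724758  0.19303887]
cap 321 [ 0.525  -0.0081  0.0564]
```

View pics/w2.png

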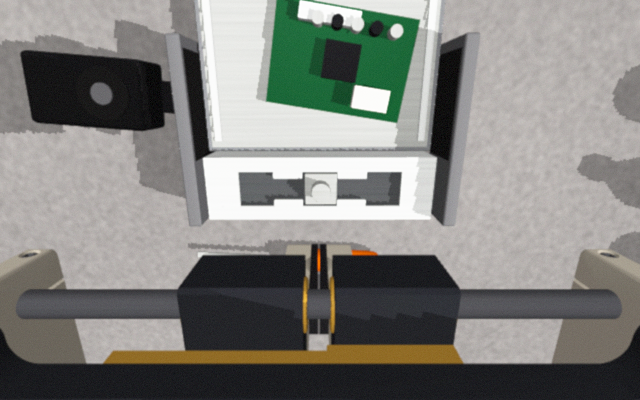

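The wrist view shows the button in the middle window at (320,188). Its cap top measures 56.4 mm, the same as at the start (56.6 mm), so it is fully up. The jaw has moved about 59.7 mm and sits close to the panel with a small gap, and the arm is clear.

```bash
python3 -c "
from station import arm
print(arm.job_done())"
```

```text
the job is handed in; nothing more can be done
None
```

The button was pressed to its stop at about 9 mm with at most about 19 N, the jaw was slid about 60 mm, and the button snapped fully up in the middle window; the job is handed in, with no verdict returned.

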